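# Feel the end float of two idler rollers and reject the loose one

### The job

Check the end float of both idler rollers in the cradle, one after the other: push the roller's shaft gently in until you feel its stop, then pull it gently out until you feel the other stop, and leave it drawn out. A sound shaft moves about 3 mm in its roller, one that has lost its retaining clip about 20 mm: lay the roller that has lost its clip gently in the red crate, leave the sound one in its cradle, and do not disturb the other things on the bench.

Things in the scene. Friction and masses are not known exactly. Their poses are not given: they have to be found in the camera images.
- cradle: Fixed roller cradle, base 190 x 250 x 12 mm, blue V saddles. Origin: centre of underside. x: from the slotted front cheek (robot side, where the shafts stick out) to the back cheek. Places at y = +70 and -70 mm; rollers lie along x, axis 75 mm up. Saddles at x = +-47 mm are 14 mm thick; between them fingers fit down to the plate. Sliding a tube on its saddles takes 1 to 3 N, more if pressed down.
- front_cheek: Grey upright plate of the cradle, cradle x = -79 to -71 mm, top 88 mm above the bench, with a 24 mm wide slot, open at the top, for each shaft. Each tube has 1 mm of slack to either cheek; a roller whose shaft is pulled out bears on this one. Origin: centre of its lower edge, 12 mm above the bench.
- back_cheek: Grey upright plate of the cradle, inner face at cradle x = +71 mm, top 88 mm above the bench. A roller whose shaft is pushed in bears on it. Origin: centre of its lower edge, 12 mm above the bench.
- roller_1: One of two outwardly equal idler rollers, places swapped at random: aluminium tube 50 mm in diameter, 140 mm long, steel shaft sticking out of one end only (-x, the front cheek's side). Origin: centre of the tube on its axis; x axis along the roller. About 0.5 kg, it balances 15 mm from the tube's centre towards the shaft. Which roller has lost its clip must be felt.
- roller_2: The other idler roller, same description and axes.
- shaft_1_end (a point): Centre of the end face of roller_1's shaft: 14 mm in diameter (12 mm over the last 10 mm), sliding between two rigid hidden stops with 1.5 N friction. It starts off both stops, this end 137 to 143 mm from the tube's centre, 60 mm of shaft bare before the front cheek. Stop to stop: 3 mm if sound, 20 mm without clip. 5 to 12 N feels a stop; over 20 N spoils the bearings.
- shaft_2_end (a point): The same point of roller_2's shaft; same sizes and behaviour.
- reject_crate: Fixed open red plastic crate, outside 300 (x) x 220 (y) x 70 (z) mm, walls and floor 4 mm. Origin: centre of its underside on the bench.
- clip_jar: Bystander: glass jar with a white lid, 56 mm in diameter, 70 mm high. Origin: centre of its underside.
- carton: Bystander: white product carton with a red band, 150 x 90 x 28 mm. Origin: centre of its underside.
- spanner: Bystander: spanner, 150 mm long, lying flat beyond the cradle. Origin: on its underside, about mid length.
There are look-alikes about, which are no part of the job. Leave any blue or yellow look-alike of the roller_2 alone.

How it is judged (in metres and radians):
On the way, in this order (a step that is already met when the one before it is completed fails the run):
1. the shaft of one roller is pushed in to its inner stop (within about 1 mm) ((x of shaft_1_end in the frame of roller_1 above -0.1393 m or x of shaft_2_end in the frame of roller_2 above -0.1312 m)), for 0.2 s.
2. it is pulled out to its outer stop (within about 1 mm) ((x of shaft_1_end in the frame of roller_1 below -0.1407 m or x of shaft_2_end in the frame of roller_2 below -0.1488 m)), for 0.2 s.
3. the first shaft left drawn out, the other roller's shaft is pushed in to its inner stop (((x of shaft_1_end in the frame of roller_1 above -0.1393 m and x of shaft_2_end in the frame of roller_2 below -0.1488 m) or (x of shaft_2_end in the frame of roller_2 above -0.1312 m and x of shaft_1_end in the frame of roller_1 below -0.1407 m))), for 0.2 s.
4. and that shaft is pulled out to its outer stop (((x of shaft_1_end in the frame of roller_1 below -0.1407 m and x of shaft_2_end in the frame of roller_2 below -0.1488 m) or (x of shaft_2_end in the frame of roller_2 below -0.1488 m and x of shaft_1_end in the frame of roller_1 below -0.1407 m))), for 0.2 s.
At the end, for the whole second after the job is handed in: The roller that has lost its clip lies flat and still on the floor of the red crate (axis level within 10 degrees, under 40 mm up, under 0.03 m/s); the sound roller is in its cradle place (within 8 mm of its start) with its shaft still drawn out (at least 2.2 of its 3 mm) (x of roller_2 in the frame of reject_crate between -0.13 and 0.13 m and y of roller_2 in the frame of reject_crate between -0.09 and 0.09 m and z of roller_2 in the frame of reject_crate below 0.04 m and angle between roller_2's own x axis and vertical between 1.4 and 1.74 rad and linear speed of roller_2 below 0.03 m/s and distance of roller_1 from where it was at the start of the episode below 0.008 m and x of shaft_1_end in the frame of roller_1 below -0.1407 m); the robot touches nothing.
It fails at once if a shaft is forced: a roller is pressed on a cheek of the cradle with more than 20 N (contact force between any of roller_1, roller_2 and front_cheek above 20 N or contact force between any of roller_1, roller_2 and back_cheek above 20 N).
It fails at once if the sound roller is lifted or shoved out of its place (more than 15 mm) (distance of roller_1 from where it was at the start of the episode above 0.015 m).
It fails at once if the roller is dropped or thrown into the crate: it strikes the crate with more than 60 N (contact force between roller_2 and reject_crate above 60 N).
It fails at once if a bystander (jar, carton, spanner) is moved by more than 15 mm (distance of any of clip_jar, carton, spanner from where it was at the start of the episode above 0.015 m).
It also fails if it takes over 69 s, if anything falls off the work surface, if the arm or the gripper's body presses on something with over 40 N, if the wrist force passes 120 N, or if a joint passes its speed limit or range.

### The arm

A 6-joint arm with a two-finger parallel gripper is mounted at the origin on the work surface. World frame = base frame: x ahead of the robot, y to its left, z up, the work surface at z = 0. Lengths are in m, angles in degrees, forces in N, time in s.
With the tool pointing down it reaches from about 0.3 to 0.75 m from the base axis. Payload 8.5 kg.
Tool frame: the origin (TCP) lies between the finger pads; the fingertips stand 14 mm ahead of it and the grasp point (between the pads) lies 5 mm behind it; x points along the fingers, z is the direction in which the jaws open and shut, and the axes are right-handed (so a half turn about x gives the same grasp; the last joint's range is limited). The gripper opens to 85 mm and grips with 20 to 120 N. Pads are 22 mm wide; open, the fingers measure 114 mm over their backs; the gripper's body (76 mm by 85 mm) begins 54 mm behind the grasp point. The pads swing forward as they close: fully open they stand 13 mm farther back than shut.
Start: joints at [57.737, 21.807, 74.336, -0, 83.858, -12.336], TCP at [0.187, 0.517, 0.245] pointing down, gripper open.
Joint ranges: [-178.18, 178.18], [-50.72, 133.34], [12.68, 142.11], [-81.47, 261.47], [9.98, 163.14], [-165.26, 165.26]. Speed limits (degrees/s): [136.94, 136.94, 180, 180, 180, 180].

### API

Orientations are given as a 3x3 rotation matrix whose columns are the frame's x, y, z axes.
In Python, from rig import env gives the robot as it stands.
- The arm moves only by the shell command python3 -m jog 'ROWS' [FORCE]. ROWS is JSON, a list of rows, each a list of 5 numbers: the opening, from -1 (shut) to 1 (fully open), so that 0 is half open, then the shift along the tool's x, y, z in m, then the turn about the tool's x in rad. In form: [[claw, dx, dy, dz, yaw], ...]. A call has 1 to 20 rows; each row is the pose to reach, as a shift and turn from the pose commanded when the call began, along the tool's axes at that moment; what a row does not reach only later rows make up. A row lasts 1/10 s, in which the tool goes at most 50 mm and 8.59 degrees, less where a joint would pass 70% of its speed; a pose out of reach is approached as far as the arm can. A call with a gripper value outside its range is refused whole. The fingers move at their own pace and stop on an object; FORCE is the grip in N (left out, the last holds). Time passes only in rows, so rows that repeat a pose let the fingers close. It gives the time, the measured TCP pose, the force and the opening at its end, in the units of the state.
- env.observe(): the state, without advancing time (a new reading comes with each control period).
- env.get_image(name): name is "side" or "top"; returns the picture (480x640x3 uint8, red, green, blue); there is no depth.
- env.camera_model(name): a dict with "fx", "fy", "cx", "cy" (pixels), "origin" and "orientation" of the camera in the world. Camera axes: x right, y up, looking along -z (the intrinsics and any distortion apply to the point x, -y, -z); pixel columns grow to the right and rows downward; lengths in m; the calibration is good to about 2 mm. A picture is of the moment at which its call begins. camera_model takes no time and is no camera call.
- env.close_job(): hands the job in, once; it reports no verdict.
The state is a dict: "time_s": time; "q": joint angles; "qvel": joint speeds; "joint_efforts": joint torques, N m; "position": TCP position; "tool_rot": TCP orientation; "ft_force": force on the tool from outside, world axes, zero at the start; "wrist_torque": the same for the moment, N m; "grip_width": finger opening in m.
Only numpy, scipy, OpenCV 4.12 (cv2) and the standard library are available. Lean on these libraries where they do the work, as an engineer would, in place of code of your own. Each camera call takes 0.05 s, during which the arm holds its last target.

## Working session

There is one attempt and no reset: what is moved stays moved. The work goes in short steps, Python scripts to look and compute and a shell command to move; the robot and the scene stay as the last step left them, time stands still between calls to the robot, and variables do not carry over. Pictures are saved under pics/ and viewed, and the job is handed in when it is done.

```bash
ls; mkdir -p pics; python3 - <<'E'
from rig import env
import cv2,numpy as np
for n in("top","side"):
    im=env.get_image(n); cv2.imwrite(f"pics/{n}0.png",im[:,:,::-1])
    print(n,env.camera_model(n))
print(env.observe())
E
```

```text
pics
top {'fx': 530.368739408744, 'fy': 530.368739408744, 'cx': 318.0513338160402, 'cy': 246.2889463564637, 'origin': array([0.31121519, 0.06178345, 1.34293022]), 'orientation': array([[-0.00319267,  0.99143002, -0.13059984],
       [-0.99998703, -0.00368343, -0.00351636],
       [-0.00396729,  0.13058692,  0.99142893]])}
side {'fx': 619.9033256731661, 'fy': 619.9033256731661, 'cx': 318.1675642227541, 'cy': 238.27568153370396, 'origin': array([-0.19961477,  0.93995374,  1.35101702]), 'orientation': array([[-0.78338944,  0.46770552, -0.40933181],
       [-0.62152135, -0.58579453,  0.52014996],
       [ 0.00349267,  0.66188844,  0.74959422]])}
{'time_s': 0.1, 'q': array([ 5.77371393e+01,  2.18373040e+01,  7.43792375e+01,  1.48835973e-04,
        8.38573463e+01, -1.23331352e+01]), 'qvel': array([ 0.05332874, -0.0930112 , -0.15845513,  0.04155553, -0.14236251,
        0.08870193]), 'joint_efforts': array([ 5.29155353e-03, -4.49213898e+01, -2.31655329e+01,  3.94823724e-05,
        3.65134169e-03,  3.11178019e-05]), 'position': array([0.18732335, 0.51686121, 0.24477878]), 'tool_rot': array([[-6.90570341e-04, -9.40111218e-01,  3.40867161e-01],
       [-1.08910517e-03,  3.40867747e-01,  9.40110628e-01],
       [-9.99999168e-01,  2.77972331e-04, -1.25927314e-03]]), 'ft_force': array([ 0.25662077,  0.43623473, -0.63558308]), 'wrist_torque': array([0.01091762, 0.03675273, 0.0047756 ]), 'grip_width': 0.08557351491261753}
```

View pics/top0.png

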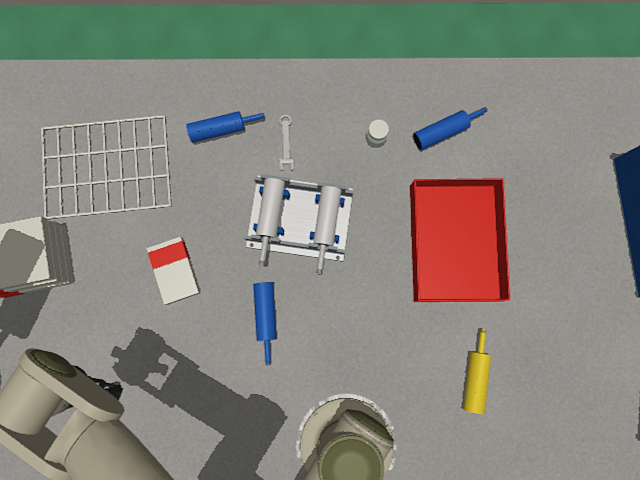

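View pics/side0.png

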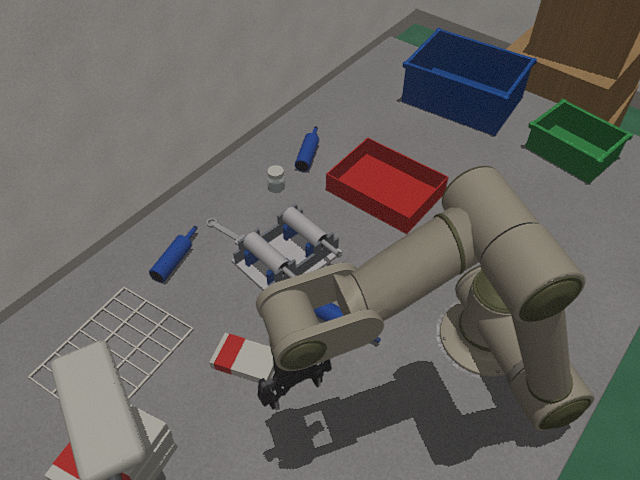

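The top view shows the cradle at about (300,217), with the rollers at (270,208) and (326,215) and their shaft ends at (264,263) and (320,272). The crate is at (460,240), and a blue look-alike lies in front of the cradle at (265,320). Next I'll enlarge it and measure.

```bash
cat > h.py <<'E'
from rig import env
import cv2,numpy as np
def ray(n,u,v):
    c=env.camera_model(n); d=np.array([(u-c['cx'])/c['fx'],-(v-c['cy'])/c['fy'],-1.]); return np.array(c['origin']),np.array(c['orientation'])@d
def plane(n,u,v,z):
    o,d=ray(n,u,v); return o+d*(z-o[2])/d[2]
def proj(n,p):
    c=env.camera_model(n); q=np.array(c['orientation']).T@(np.array(p)-c['origin']); return c['cx']-c['fx']*q[0]/q[2], c['cy']+c['fy']*q[1]/q[2]
def crop(im,u0,v0,w,h,k,name):
    a=cv2.resize(im[v0:v0+h,u0:u0+w],None,fx=k,fy=k,interpolation=cv2.INTER_NEAREST)
    cv2.imwrite("pics/"+name,a)
E
python3 - <<'E'
from h import *
t=cv2.imread("pics/top0.png"); s=cv2.imread("pics/side0.png")
crop(t,235,165,130,115,6,"topc.png"); crop(s,220,195,130,95,6,"sidec.png")
E
```

```text
(no output)
```

View pics/topc.png

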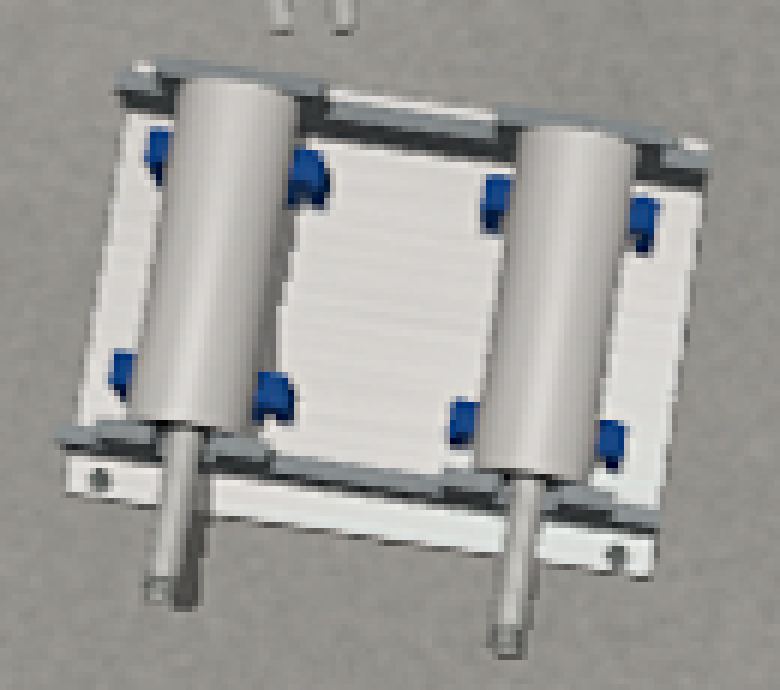

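View pics/sidec.png

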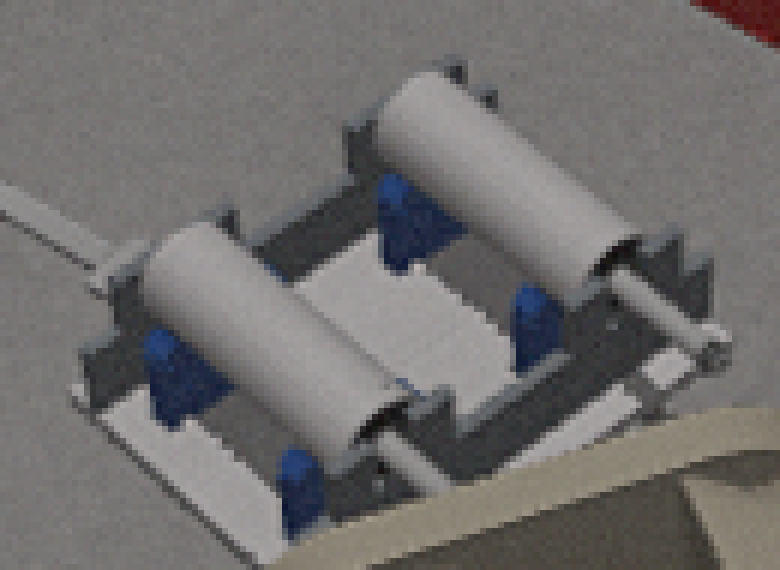

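```bash
python3 - <<'E'
from h import *
np.set_printoptions(precision=4,suppress=True)
P=lambda x,y,z:plane("top",235+x/6-.5,165+y/6-.5,z)
for nm,x,y,z in [("base FL",66,492,.012),("base FR",652,577,.012),("cheekFL",60,432,.088),("cheekFR",658,518,.088),("backL",125,65,.088),("backR",708,140,.088),
 ("L bl",178,88,.075),("L br",298,97,.075),("L fl",132,415,.075),("L fr",250,430,.075),
 ("R bl",520,132,.075),("R br",635,148,.075),("R fl",474,468,.075),("R fr",590,480,.075),
 ("L tip",158,590,.075),("R tip",507,645,.075),("L sh mid",183,440,.075),("R sh mid",525,485,.075)]:
    print(nm,P(x,y,z))
# side view right shaft tip
o1,d1=ray("top",235+507/6-.5,165+640/6-.5);o2,d2=ray("side",220+715/6-.5,195+352/6-.5)
A=np.stack([d1,-d2],1);st=np.linalg.lstsq(A,o2-o1,rcond=None)[0];print("tri",o1+d1*st[0],o2+d2*st[1])
im=cv2.imread("pics/top0.png").astype(int)
m=((im[:,:,2]>120)&(im[:,:,1]<60)).astype(np.uint8)
n,l,st,c=cv2.connectedComponentsWithStats(m)
for i in range(1,n):
    if st[i,4]>500: print(st[i],c[i]); 
m=(l==1+np.argmax(st[1:,4])).astype(np.uint8)
k,_=cv2.findContours(m,0,2);k=max(k,key=cv2.contourArea);b=cv2.boxPoints(cv2.minAreaRect(k));print(b)
for q in b: print(plane("top",*q,.07))
E
```

```text
base FL [0.4867 0.2502 0.012 ]
base FR [0.4497 0.0033 0.012 ]
cheekFL [0.5008 0.2422 0.088 ]
cheekFR [0.4654 0.004  0.088 ]
backL [0.651  0.2181 0.088 ]
backR [ 0.619  -0.0176  0.088 ]
L bl [0.6448 0.1979 0.075 ]
L br [0.6408 0.1488 0.075 ]
L fl [0.5096 0.2151 0.075 ]
L fr [0.5033 0.1675 0.075 ]
R bl [0.6258 0.0582 0.075 ]
R br [0.6189 0.0113 0.075 ]
R fl [0.4875 0.0772 0.075 ]
R fr [0.4825 0.0306 0.075 ]
L tip [0.4387 0.2039 0.075 ]
R tip [0.4161 0.0642 0.075 ]
L sh mid [0.4993 0.1945 0.075 ]
R sh mid [0.4805 0.0567 0.075 ]
tri [0.4178 0.0642 0.0791] [0.4189 0.0648 0.0792]
[ 414  179   96  122 7019] [463.6643 232.2566]
[148 241  40  28 557] [166.5314 254.5601]
[[413.5753 179.0467]
 [505.0999 176.0459]
 [509.1574 299.7982]
 [417.6328 302.799 ]]
[ 0.6449 -0.1692  0.07  ]
[ 0.6515 -0.3945  0.07  ]
[ 0.3484 -0.3892  0.07  ]
[ 0.342  -0.1708  0.07  ]
```

Measurements agree with the sizes given. Cradle yaw is about -8°, its centre about (0.563,0.113), and the roller centres about (0.574,0.1825) and (0.554,0.044). The crate is 0.30 x 0.22 m, centred near (0.497,-0.281). I'll do the left shaft first.

```bash
cat >> h.py <<'E'
np.set_printoptions(precision=4,suppress=True)
def delta(t,yaw_world_z_of_toolz=None):
    s=env.observe(); R=np.array(s['tool_rot']); print("t",s['time_s'],"pos",s['position'],"F",s['ft_force'],"grip",s['grip_width'])
    print("shift",R.T@(np.array(t)-s['position']))
    a=np.degrees(np.arctan2(R[1,2],R[0,2])); print("toolz ang",a)
    if yaw_world_z_of_toolz is not None: print("yaw rad",-np.radians(yaw_world_z_of_toolz-a))
E
python3 -c "
from h import *
delta([.4572,.1995,.16],82)"
```

```text
t 0.1 pos [0.1873 0.5169 0.2448] F [ 0.2566  0.4362 -0.6356] grip 0.08557351491261753
shift [ 0.0849 -0.3619 -0.2063]
toolz ang 70.07026852454828
yaw rad -0.20821309312543354
```

```bash
python3 -m jog '[[0,0.0,-0.04,-0.022,-0.02],[0,0.0,-0.08,-0.045,-0.05],[0,0.01,-0.12,-0.068,-0.08],[0,0.02,-0.16,-0.09,-0.11],[0,0.03,-0.20,-0.115,-0.14],[0,0.04,-0.24,-0.138,-0.17],[0,0.05,-0.28,-0.16,-0.19],[0,0.065,-0.32,-0.183,-0.208],[0,0.085,-0.362,-0.2063,-0.208],[0,0.085,-0.362,-0.2063,-0.208],[0,0.085,-0.362,-0.2063,-0.208],[0,0.085,-0.362,-0.2063,-0.208]]' 20; python3 -c "
from h import *
delta([.4572,.1995,.07],82)
for n in('top','side'):
  im=env.get_image(n)[:,:,::-1]; cv2.imwrite(f'pics/{n}1.png',im)
im=cv2.imread('pics/side1.png'); crop(im,190,150,200,150,4,'side1c.png')
"
```

```text
time_s: 1.3
position: [0.457, 0.2004, 0.1606]
tool_rot: [[-0.0, -0.99, 0.139], [0.0, 0.139, 0.99], [-1.0, 0.0, 0.0]]
ft_force: [0.5, 0.3, 0.2]
grip_width: 0.0427
t 1.3 pos [0.457  0.2004 0.1606] F [0.4981 0.2529 0.2488] grip 0.04272404648589481
shift [ 0.0906 -0.0004 -0.0008]
toolz ang 82.030444688094
yaw rad 0.0005313600469829031
```

View pics/side1c.png

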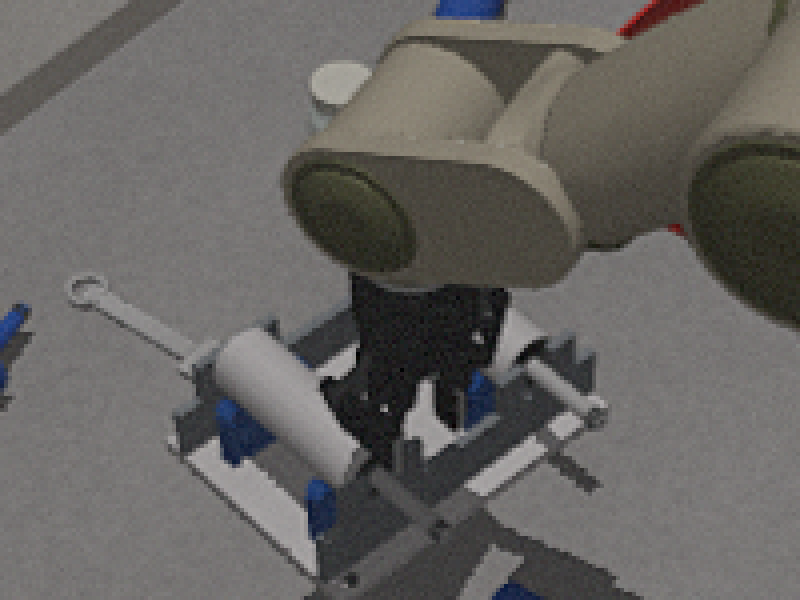

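View pics/top1.png

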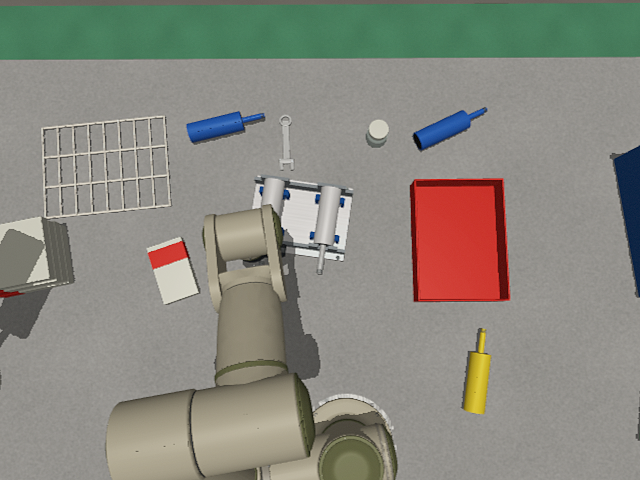

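The side view now shows the left shaft's tip at about (299,282). I'll triangulate it before descending.

```bash
python3 - <<'E'
from h import *
def tri(a,b):
    o1,d1=ray("top",*a);o2,d2=ray("side",*b)
    st=np.linalg.lstsq(np.stack([d1,-d2],1),o2-o1,rcond=None)[0];return o1+d1*st[0],o2+d2*st[1]
print(tri((235+158/6-.5,165+588/6-.5),(190+437/4-.5,150+529/4-.5)))
print(plane("side",190+437/4-.5,150+529/4-.5,.075))
E
```

```text
(array([0.4392, 0.2036, 0.0776]), array([0.4417, 0.2051, 0.078 ]))
[0.4432 0.2033 0.075 ]
```

```bash
python3 -m jog '[[0,0.04,0,0,0],[0,0.07,0,0,0],[0,0.09,0,0,0],[0,0.09,0,0,0],[0,0.09,0,0,0]]' 20; python3 -m jog '[[-0.6,0,0,0,0],[-0.7,0,0,0,0],[-0.8,0,0,0,0],[-1,0,0,0,0],[-1,0,0,0,0],[-1,0,0,0,0]]' 20
```

```text
time_s: 1.9
position: [0.4575, 0.2004, 0.0711]
tool_rot: [[0.001, -0.99, 0.138], [0.0, 0.138, 0.99], [-1.0, -0.001, 0.0]]
ft_force: [-0.9, -0.2, 0.6]
grip_width: 0.0428
time_s: 2.5
position: [0.4576, 0.1998, 0.0706]
tool_rot: [[0.001, -0.99, 0.139], [0.0, 0.139, 0.99], [-1.0, -0.001, 0.0]]
ft_force: [-0.9, 1.3, 3.0]
grip_width: 0.0133
```

```bash
python3 -m jog '[[-1,0,-0.001,0,0],[-1,0,-0.002,0,0],[-1,0,-0.002,0,0],[-1,0,-0.002,0,0]]' 20; python3 -m jog '[[-1,0,-0.001,0,0],[-1,0,-0.001,0,0],[-1,0,-0.001,0,0]]'
```

```text
time_s: 2.9
position: [0.4592, 0.1995, 0.0703]
tool_rot: [[-0.001, -0.99, 0.139], [-0.0, 0.139, 0.99], [-1.0, 0.001, -0.0]]
ft_force: [-2.5, 2.7, 4.9]
grip_width: 0.0129
time_s: 3.2
position: [0.4596, 0.1994, 0.0702]
tool_rot: [[-0.002, -0.99, 0.139], [-0.0, 0.139, 0.99], [-1.0, 0.002, -0.0]]
ft_force: [-4.4, 3.1, 5.8]
grip_width: 0.0133
```

```bash
python3 -m jog '[[-1,0,-0.001,0,0],[-1,0,-0.001,0,0],[-1,0,-0.001,0,0]]' 20; python3 -m jog '[[-1,0,-0.001,0,0],[-1,0,-0.001,0,0],[-1,0,-0.001,0,0]]'
```

```text
time_s: 3.5
position: [0.4601, 0.1993, 0.0701]
tool_rot: [[-0.003, -0.99, 0.139], [-0.0, 0.139, 0.99], [-1.0, 0.003, -0.001]]
ft_force: [-5.9, 3.3, 7.0]
grip_width: 0.0132
time_s: 3.8
position: [0.4603, 0.1992, 0.07]
tool_rot: [[-0.005, -0.99, 0.139], [-0.0, 0.139, 0.99], [-1.0, 0.005, -0.001]]
ft_force: [-10.7, 4.7, 8.6]
grip_width: 0.0134
```

A firm stop after 2.7 mm at about 11 N suggests the sound roller (the unclipped one would travel at least 6 mm). Now I'll pull it out.

```bash
python3 -m jog '[[-1,0,0.001,0,0],[-1,0,0.002,0,0],[-1,0,0.003,0,0],[-1,0,0.003,0,0],[-1,0,0.003,0,0]]' 20; python3 -m jog '[[-1,0,0.001,0,0],[-1,0,0.002,0,0],[-1,0,0.002,0,0],[-1,0,0.002,0,0]]'
```

```text
time_s: 4.3
position: [0.4599, 0.1993, 0.0703]
tool_rot: [[0.001, -0.99, 0.139], [-0.0, 0.139, 0.99], [-1.0, -0.001, 0.0]]
ft_force: [1.1, 1.1, 0.6]
grip_width: 0.0132
time_s: 4.7
position: [0.4573, 0.1997, 0.0703]
tool_rot: [[-0.0, -0.99, 0.139], [-0.0, 0.139, 0.99], [-1.0, 0.0, -0.0]]
ft_force: [0.4, 1.3, 2.1]
grip_width: 0.0134
```

```bash
python3 -m jog '[[-1,0,0.001,0,0],[-1,0,0.001,0,0],[-1,0,0.001,0,0]]'
```

```text
time_s: 5.0
position: [0.4568, 0.1998, 0.0704]
tool_rot: [[0.001, -0.99, 0.139], [0.0, 0.139, 0.99], [-1.0, -0.001, 0.0]]
ft_force: [4.2, 0.1, 2.4]
grip_width: 0.0129
```

```bash
python3 -m jog '[[-1,0,0.001,0,0],[-1,0,0.001,0,0],[-1,0,0.001,0,0]]'
```

```text
time_s: 5.3
position: [0.4559, 0.2, 0.0705]
tool_rot: [[0.001, -0.99, 0.139], [0.0, 0.139, 0.99], [-1.0, -0.001, 0.0]]
ft_force: [4.9, 0.3, 3.4]
grip_width: 0.0128
```

```bash
python3 -m jog '[[-1,0,0.001,0,0],[-1,0,0.001,0,0],[-1,0,0.001,0,0]]'
```

```text
time_s: 5.6
position: [0.4558, 0.2001, 0.0707]
tool_rot: [[0.003, -0.99, 0.139], [0.0, 0.139, 0.99], [-1.0, -0.003, 0.001]]
ft_force: [8.3, -0.4, 1.6]
grip_width: 0.0133
```

```bash
python3 -m jog '[[-1,0,0.0005,0,0],[-1,0,0.0005,0,0],[-1,0,0.0005,0,0]]'
```

```text
time_s: 5.9
position: [0.4557, 0.2002, 0.0708]
tool_rot: [[0.004, -0.99, 0.14], [0.0, 0.14, 0.99], [-1.0, -0.004, 0.001]]
ft_force: [10.6, -1.2, 2.0]
grip_width: 0.0133
```

Outer stop felt at about 10.7 N, total travel about 4.5 mm including tube slack, so this one is sound. Releasing.

```bash
python3 -m jog '[[-1,0,-0.001,0,0],[-1,0,-0.002,0,0],[-1,0,-0.002,0,0],[-0.5,0,-0.002,0,0],[0,0,-0.002,0,0],[0,0,-0.002,0,0],[0,0,-0.002,0,0]]'; python3 -m jog '[[0,-0.04,0,0,0],[0,-0.075,0,0,0],[0,-0.075,0,0,0],[0,-0.075,0,0,0]]'; python3 -c "
from h import *
delta([.4372,.0607,.145],82)"
```

```text
time_s: 6.6
position: [0.4555, 0.1999, 0.07]
tool_rot: [[-0.001, -0.99, 0.139], [-0.0, 0.139, 0.99], [-1.0, 0.001, -0.0]]
ft_force: [-1.0, -0.2, -0.1]
grip_width: 0.0429
time_s: 7.0
position: [0.4558, 0.1999, 0.1455]
tool_rot: [[0.001, -0.99, 0.139], [0.0, 0.139, 0.99], [-1.0, -0.001, 0.0]]
ft_force: [0.2, 0.9, 0.0]
grip_width: 0.0429
t 7.0 pos [0.4558 0.1999 0.1455] F [0.2153 0.8872 0.0174] grip 0.042870915370357976
shift [ 0.0004 -0.001  -0.1404]
toolz ang 81.99570961707202
yaw rad -7.488130826454581e-05
```

```bash
python3 -m jog '[[0,0,0,-0.04,0],[0,0,0,-0.08,0],[0,0,0,-0.12,0],[0,0,-0.001,-0.14,0],[0,0,-0.001,-0.14,0],[0,0.035,-0.001,-0.14,0],[0,0.06,-0.001,-0.14,0],[0,0.075,-0.001,-0.14,0],[0,0.075,-0.001,-0.14,0],[0,0.075,-0.001,-0.14,0]]'; python3 -m jog '[[-0.6,0,0,0,0],[-0.7,0,0,0,0],[-0.8,0,0,0,0],[-1,0,0,0,0],[-1,0,0,0,0],[-1,0,0,0,0]]' 20
```

```text
time_s: 8.0
position: [0.4373, 0.0618, 0.0702]
tool_rot: [[-0.001, -0.99, 0.139], [0.0, 0.139, 0.99], [-1.0, 0.001, 0.0]]
ft_force: [-0.6, -0.6, -0.3]
grip_width: 0.0423
time_s: 8.6
position: [0.4376, 0.0612, 0.0705]
tool_rot: [[0.001, -0.99, 0.139], [0.0, 0.139, 0.99], [-1.0, -0.001, 0.0]]
ft_force: [0.4, 3.1, 2.6]
grip_width: 0.0131
```

```bash
python3 -m jog '[[-1,0,-0.001,0,0],[-1,0,-0.002,0,0],[-1,0,-0.003,0,0],[-1,0,-0.003,0,0],[-1,0,-0.003,0,0]]' 20; python3 -m jog '[[-1,0,-0.001,0,0],[-1,0,-0.001,0,0],[-1,0,-0.001,0,0]]'
```

```text
time_s: 9.1
position: [0.4406, 0.0607, 0.0704]
tool_rot: [[0.0, -0.99, 0.139], [-0.0, 0.139, 0.99], [-1.0, -0.0, 0.0]]
ft_force: [-0.8, 3.0, 2.7]
grip_width: 0.0133
time_s: 9.4
position: [0.4415, 0.0606, 0.0703]
tool_rot: [[0.0, -0.99, 0.139], [-0.0, 0.139, 0.99], [-1.0, -0.0, -0.0]]
ft_force: [0.2, 2.4, 4.4]
grip_width: 0.0132
```

```bash
python3 -m jog '[[-1,0,-0.001,0,0],[-1,0,-0.001,0,0],[-1,0,-0.001,0,0]]'
```

```text
time_s: 9.7
position: [0.4425, 0.0604, 0.0703]
tool_rot: [[0.0, -0.99, 0.139], [-0.0, 0.139, 0.99], [-1.0, -0.0, 0.0]]
ft_force: [-0.3, 2.9, 4.1]
grip_width: 0.0133
```

```bash
python3 -m jog '[[-1,0,-0.001,0,0],[-1,0,-0.002,0,0],[-1,0,-0.002,0,0],[-1,0,-0.002,0,0]]'
```

```text
time_s: 10.1
position: [0.4446, 0.0601, 0.0703]
tool_rot: [[0.0, -0.99, 0.139], [-0.0, 0.139, 0.99], [-1.0, -0.0, -0.0]]
ft_force: [0.3, 3.0, 4.0]
grip_width: 0.0135
```

```bash
python3 -m jog '[[-1,0,-0.001,0,0],[-1,0,-0.002,0,0],[-1,0,-0.002,0,0],[-1,0,-0.002,0,0]]'
```

```text
time_s: 10.5
position: [0.4465, 0.0599, 0.0704]
tool_rot: [[0.0, -0.99, 0.139], [-0.0, 0.139, 0.99], [-1.0, -0.0, 0.0]]
ft_force: [-0.4, 2.9, 3.4]
grip_width: 0.0131
```

```bash
python3 -m jog '[[-1,0,-0.001,0,0],[-1,0,-0.001,0,0],[-1,0,-0.001,0,0]]'
```

```text
time_s: 10.8
position: [0.4474, 0.0598, 0.0703]
tool_rot: [[0.0, -0.99, 0.139], [-0.0, 0.139, 0.99], [-1.0, -0.0, -0.0]]
ft_force: [-1.3, 2.1, 4.5]
grip_width: 0.013
```

```bash
python3 -m jog '[[-1,0,-0.001,0,0],[-1,0,-0.001,0,0],[-1,0,-0.001,0,0]]'
```

```text
time_s: 11.1
position: [0.4475, 0.0597, 0.0702]
tool_rot: [[-0.002, -0.99, 0.139], [0.0, 0.139, 0.99], [-1.0, 0.002, -0.0]]
ft_force: [-3.7, 3.0, 6.6]
grip_width: 0.013
```

```bash
python3 -m jog '[[-1,0,-0.001,0,0],[-1,0,-0.001,0,0],[-1,0,-0.001,0,0]]'
```

```text
time_s: 11.4
position: [0.4482, 0.0596, 0.0701]
tool_rot: [[-0.003, -0.99, 0.139], [0.0, 0.139, 0.99], [-1.0, 0.003, -0.0]]
ft_force: [-5.7, 3.5, 6.2]
grip_width: 0.0128
```

```bash
python3 -m jog '[[-1,0,-0.0005,0,0],[-1,0,-0.0005,0,0],[-1,0,-0.0005,0,0]]'
```

```text
time_s: 11.7
position: [0.4484, 0.0596, 0.0701]
tool_rot: [[-0.004, -0.99, 0.139], [0.0, 0.139, 0.99], [-1.0, 0.004, -0.0]]
ft_force: [-6.6, 3.5, 7.4]
grip_width: 0.0133
```

```bash
python3 -m jog '[[-1,0,-0.0005,0,0],[-1,0,-0.001,0,0],[-1,0,-0.001,0,0],[-1,0,-0.001,0,0]]'
```

```text
time_s: 12.1
position: [0.4484, 0.0596, 0.07]
tool_rot: [[-0.006, -0.99, 0.139], [0.001, 0.139, 0.99], [-1.0, 0.006, -0.0]]
ft_force: [-10.2, 4.2, 9.7]
grip_width: 0.0132
```

Inner stop felt at about 10.7 N after 10.9 mm, so this roller is the one without its clip. Pulling it out.

```bash
python3 -m jog '[[-1,0,0.001,0,0],[-1,0,0.002,0,0],[-1,0,0.003,0,0],[-1,0,0.004,0,0],[-1,0,0.005,0,0],[-1,0,0.006,0,0],[-1,0,0.0075,0,0],[-1,0,0.009,0,0],[-1,0,0.0105,0,0],[-1,0,0.012,0,0],[-1,0,0.0135,0,0],[-1,0,0.015,0,0],[-1,0,0.0165,0,0],[-1,0,0.018,0,0],[-1,0,0.019,0,0],[-1,0,0.019,0,0],[-1,0,0.019,0,0]]'
```

```text
time_s: 13.8
position: [0.4317, 0.062, 0.0703]
tool_rot: [[-0.001, -0.99, 0.139], [0.0, 0.139, 0.99], [-1.0, 0.001, -0.0]]
ft_force: [0.5, 0.8, 2.2]
grip_width: 0.013
```

```bash
python3 -m jog '[[-1,0,0.001,0,0],[-1,0,0.002,0,0],[-1,0,0.002,0,0],[-1,0,0.002,0,0]]'
```

```text
time_s: 14.2
position: [0.4299, 0.0622, 0.0703]
tool_rot: [[-0.0, -0.99, 0.139], [0.0, 0.139, 0.99], [-1.0, 0.0, -0.0]]
ft_force: [0.4, 1.6, 0.3]
grip_width: 0.0132
```

Travelled 18.7 mm so far.

```bash
python3 -m jog '[[-1,0,0.001,0,0],[-1,0,0.0015,0,0],[-1,0,0.0015,0,0],[-1,0,0.0015,0,0]]'
```

```text
time_s: 14.6
position: [0.4285, 0.0624, 0.0703]
tool_rot: [[-0.0, -0.99, 0.139], [0.0, 0.139, 0.99], [-1.0, 0.0, 0.0]]
ft_force: [1.3, 2.0, 0.5]
grip_width: 0.0134
```

```bash
python3 -m jog '[[-1,0,0.001,0,0],[-1,0,0.001,0,0],[-1,0,0.001,0,0]]'
```

```text
time_s: 14.9
position: [0.4277, 0.0625, 0.0704]
tool_rot: [[0.0, -0.99, 0.139], [-0.0, 0.139, 0.99], [-1.0, -0.0, 0.0]]
ft_force: [3.5, 1.9, 1.0]
grip_width: 0.0129
```

```bash
python3 -m jog '[[-1,0,0.001,0,0],[-1,0,0.001,0,0],[-1,0,0.001,0,0]]'
```

```text
time_s: 15.2
position: [0.4271, 0.0627, 0.0705]
tool_rot: [[0.001, -0.99, 0.139], [-0.0, 0.139, 0.99], [-1.0, -0.001, 0.0]]
ft_force: [4.5, 1.2, 0.4]
grip_width: 0.0131
```

```bash
python3 -m jog '[[-1,0,0.001,0,0],[-1,0,0.001,0,0],[-1,0,0.001,0,0]]'
```

```text
time_s: 15.5
position: [0.427, 0.0627, 0.0706]
tool_rot: [[0.004, -0.99, 0.14], [-0.0, 0.14, 0.99], [-1.0, -0.004, 0.0]]
ft_force: [8.1, 1.8, -1.3]
grip_width: 0.0131
```

```bash
python3 -m jog '[[-1,0,0.001,0,0],[-1,0,0.001,0,0],[-1,0,0.001,0,0]]'
```

```text
time_s: 15.8
position: [0.4269, 0.0627, 0.0708]
tool_rot: [[0.006, -0.99, 0.14], [-0.0, 0.14, 0.99], [-1.0, -0.006, 0.0]]
ft_force: [11.5, 2.2, -2.0]
grip_width: 0.0128
```

Outer stop felt at about 11 N, and total travel was about 21.7 mm including slack, so the clip is missing on the right-hand roller. I'll release, then go over its tube with the jaws fully open.

```bash
python3 -m jog '[[-1,0,-0.001,0,0],[-1,0,-0.002,0,0],[-1,0,-0.0025,0,0],[-1,0,-0.0025,0,0],[-0.5,0,-0.0025,0,0],[0,0,-0.0025,0,0],[0,0,-0.0025,0,0],[0,0,-0.0025,0,0]]'; python3 -m jog '[[0,-0.04,0,0,0],[0.5,-0.08,0,0,0],[1,-0.1,0,0,0],[1,-0.1,0,0,0],[1,-0.1,0,0,0]]'; python3 - <<'E'
from h import *
delta([.538,.0465,.17],82)
im=env.get_image("top")[:,:,::-1];cv2.imwrite("pics/top2.png",im);crop(im,225,155,150,125,5,"top2c.png")
E
```

```text
time_s: 16.6
position: [0.4267, 0.0626, 0.0702]
tool_rot: [[-0.001, -0.99, 0.139], [-0.0, 0.139, 0.99], [-1.0, 0.001, -0.0]]
ft_force: [0.4, -0.5, -0.1]
grip_width: 0.0425
time_s: 17.1
position: [0.4267, 0.0626, 0.1699]
tool_rot: [[-0.001, -0.99, 0.139], [-0.0, 0.139, 0.99], [-1.0, 0.0, -0.0]]
ft_force: [0.2, 0.1, -1.0]
grip_width: 0.0854
t 17.1 pos [0.4267 0.0626 0.1699] F [ 0.2472  0.1307 -0.9501] grip 0.08537661659140595
shift [-0.0002 -0.1125 -0.0005]
toolz ang 81.9895918946417
yaw rad -0.00018165570739670325
```

View pics/top2c.png

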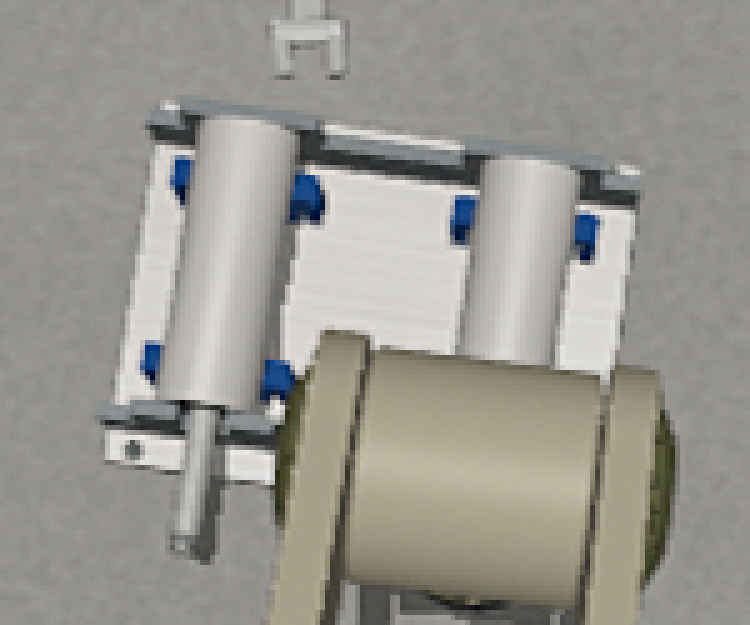

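The left roller sits in its saddles with its shaft drawn out, its tip at about (261,263). Both tubes bear on the front cheek. Moving over the right tube and descending.

```bash
python3 -m jog '[[1,0,-0.04,0,0],[1,0,-0.08,0,0],[1,0,-0.1125,-0.0005,0],[1,0,-0.1125,-0.0005,0],[1,0.04,-0.1125,-0.0005,0],[1,0.075,-0.1125,-0.0005,0],[1,0.1,-0.1125,-0.0005,0],[1,0.1,-0.1125,-0.0005,0],[1,0.1,-0.1125,-0.0005,0]]'
```

```text
time_s: 18.05
position: [0.5379, 0.0466, 0.0703]
tool_rot: [[-0.002, -0.99, 0.139], [0.0, 0.139, 0.99], [-1.0, 0.002, -0.0]]
ft_force: [0.0, -0.3, 1.0]
grip_width: 0.0854
```

```bash
python3 -m jog '[[0.6,0,0,0,0],[0.4,0,0,0,0],[0.2,0,0,0,0],[0,0,0,0,0],[-0.2,0,0,0,0],[-0.2,0,0,0,0],[-0.2,0,0,0,0]]' 60
```

```text
time_s: 18.75
position: [0.5388, 0.0469, 0.0716]
tool_rot: [[0.002, -0.99, 0.139], [0.001, 0.139, 0.99], [-1.0, -0.002, 0.001]]
ft_force: [-1.1, 2.9, 7.3]
grip_width: 0.0485
```

```bash
python3 -m jog '[[-1,-0.004,0,0,0],[-1,-0.01,0,0,0],[-1,-0.02,0,0,0],[-1,-0.02,0,0,0]]' 60; python3 -m jog '[[-1,-0.02,0,0,0],[-1,-0.05,0,0,0],[-1,-0.08,0,0,0],[-1,-0.08,0,0,0],[-1,-0.08,0,0,0]]' 60; python3 - <<'E'
from h import *
delta([.522,-.281,.17],90)
im=env.get_image("side")[:,:,::-1];cv2.imwrite("pics/side2.png",im);crop(im,150,130,250,180,3,"side2c.png")
E
```

```text
time_s: 19.15
position: [0.5388, 0.0463, 0.0917]
tool_rot: [[0.002, -0.99, 0.139], [-0.0, 0.139, 0.99], [-1.0, -0.002, -0.0]]
ft_force: [-0.3, -1.3, -4.2]
grip_width: 0.0481
time_s: 19.65
position: [0.5379, 0.0465, 0.1697]
tool_rot: [[-0.001, -0.99, 0.139], [0.0, 0.139, 0.99], [-1.0, 0.001, -0.0]]
ft_force: [-0.4, -0.3, -5.7]
grip_width: 0.0485
t 19.65 pos [0.5379 0.0465 0.1697] F [-0.4415 -0.2609 -5.7333] grip 0.048497787503355386
shift [-0.0003 -0.0299 -0.3265]
toolz ang 81.99005579758919
yaw rad -0.1397998992330997
```

View pics/side2c.png

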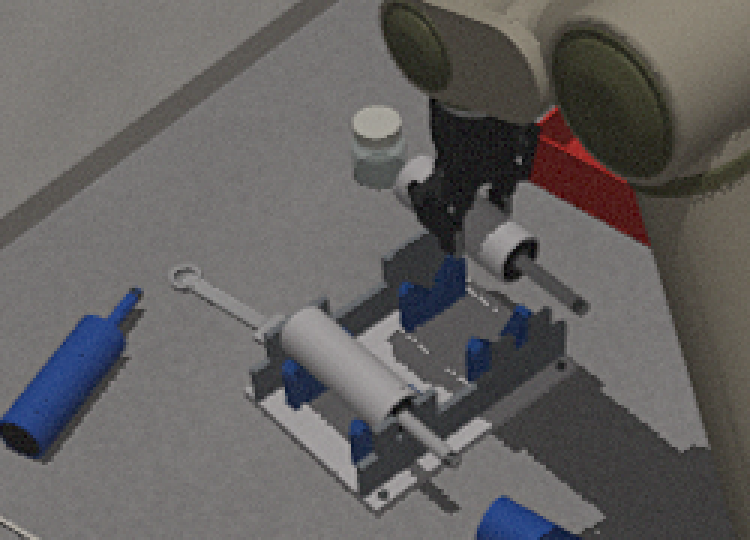

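The roller is held level at about (305,215) with 5.7 N of load, and the sound one hasn't moved. Carrying it to the crate.

```bash
python3 -m jog '[[-1,0,0,-0.015,0],[-1,0,0,-0.04,0],[-1,0,0,-0.07,-0.01],[-1,0,-0.005,-0.1,-0.03],[-1,0,-0.01,-0.13,-0.05],[-1,0,-0.015,-0.16,-0.07],[-1,0,-0.02,-0.19,-0.09],[-1,0,-0.025,-0.22,-0.11],[-1,0,-0.03,-0.25,-0.13],[-1,0,-0.03,-0.28,-0.14],[-1,0,-0.03,-0.305,-0.14],[-1,0,-0.03,-0.32,-0.14],[-1,0,-0.03,-0.3265,-0.14],[-1,0,-0.03,-0.3265,-0.14],[-1,0,-0.03,-0.3265,-0.14],[-1,0,-0.03,-0.3265,-0.14]]' 60; python3 - <<'E'
from h import *
delta([.522,-.281,.026],90)
for n in("top","side"):
    im=env.get_image(n)[:,:,::-1];cv2.imwrite(f"pics/{n}3.png",im)
    if n=="side": crop(im,260,80,250,180,3,"side3c.png")
E
```

```text
time_s: 21.3
position: [0.5228, -0.28, 0.1703]
tool_rot: [[-0.0, -1.0, -0.001], [0.0, -0.001, 1.0], [-1.0, 0.0, 0.0]]
ft_force: [-0.6, 0.0, -4.5]
grip_width: 0.0484
t 21.3 pos [ 0.5228 -0.28    0.1703] F [-0.5687  0.0059 -4.4998] grip 0.04844409851311114
shift [ 0.1443  0.0008 -0.0011]
toolz ang 90.08041271902958
yaw rad 0.001403466707547298
```

View pics/top3.png

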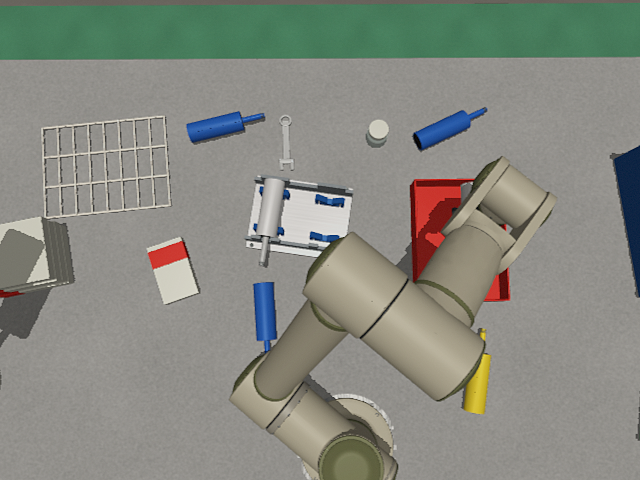

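View pics/side3c.png

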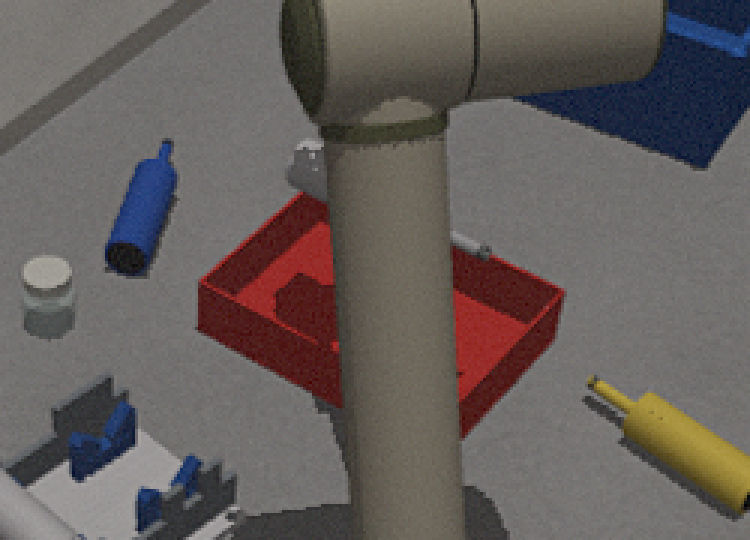

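```bash
python3 -m jog '[[-1,0.02,0,0,0],[-1,0.05,0,0,0],[-1,0.08,0,0,0],[-1,0.105,0,0,0],[-1,0.12,0,0,0],[-1,0.13,0,0,0],[-1,0.135,0,0,0],[-1,0.135,0,0,0],[-1,0.135,0,0,0]]' 60
```

```text
time_s: 22.3
position: [0.523, -0.2813, 0.0361]
tool_rot: [[0.001, -1.0, -0.0], [-0.001, -0.0, 1.0], [-1.0, -0.001, -0.001]]
ft_force: [1.2, -0.3, -4.1]
grip_width: 0.0483
```

```bash
python3 -m jog '[[-1,0.002,0,0,0],[-1,0.004,0,0,0],[-1,0.006,0,0,0],[-1,0.006,0,0,0],[-1,0.006,0,0,0]]' 60
```

```text
time_s: 22.8
position: [0.5226, -0.281, 0.0293]
tool_rot: [[-0.0, -1.0, -0.0], [0.0, -0.0, 1.0], [-1.0, 0.0, 0.0]]
ft_force: [-0.1, -0.6, -4.4]
grip_width: 0.0487
```

```bash
python3 -m jog '[[-1,0.001,0,0,0],[-1,0.002,0,0,0],[-1,0.002,0,0,0],[-1,0.002,0,0,0]]' 60
```

```text
time_s: 23.2
position: [0.5226, -0.281, 0.0273]
tool_rot: [[-0.0, -1.0, -0.0], [0.0, -0.0, 1.0], [-1.0, 0.0, 0.0]]
ft_force: [-0.3, -0.3, -4.8]
grip_width: 0.0482
```

```bash
python3 -m jog '[[-1,0.001,0,0,0],[-1,0.002,0,0,0],[-1,0.002,0,0,0],[-1,0.002,0,0,0]]' 60
```

```text
time_s: 23.6
position: [0.5227, -0.2811, 0.0258]
tool_rot: [[0.0, -1.0, -0.0], [-0.0, -0.0, 1.0], [-1.0, -0.0, -0.0]]
ft_force: [-1.5, 1.0, 3.1]
grip_width: 0.048
```

Touched down at TCP z 0.0258, with the vertical force going from -4.8 to +3.1 N. Opening and rising.

```bash
python3 -m jog '[[0.2,0,0,0,0],[0.3,0,0,0,0],[0.4,0,0,0,0],[0.6,0,0,0,0],[0.7,0,0,0,0],[0.7,0,0,0,0],[0.7,0,0,0,0]]' 20; python3 -m jog '[[0.7,-0.02,0,0,0],[0.7,-0.05,0,0,0],[0.7,-0.09,0,0,0],[0.7,-0.13,0,0,0],[0.7,-0.17,0,0,0],[0.7,-0.2,0,0,0],[0.7,-0.2,0.05,0,0],[0.7,-0.2,0.1,0,0],[0.7,-0.2,0.13,0,0],[0.7,-0.2,0.13,0,0]]'; python3 - <<'E'
from h import *
for n in("top","side"):
    im=env.get_image(n)[:,:,::-1];cv2.imwrite(f"pics/{n}4.png",im)
E
```

```text
time_s: 24.3
position: [0.5226, -0.281, 0.0253]
tool_rot: [[0.0, -1.0, -0.0], [-0.0, -0.0, 1.0], [-1.0, -0.0, -0.0]]
ft_force: [-0.3, -0.3, 0.0]
grip_width: 0.0726
time_s: 25.3
position: [0.3899, -0.2807, 0.2258]
tool_rot: [[-0.001, -1.0, 0.002], [-0.0, 0.002, 1.0], [-1.0, 0.001, -0.0]]
ft_force: [0.4, -0.5, -0.2]
grip_width: 0.0724
```

View pics/top4.png

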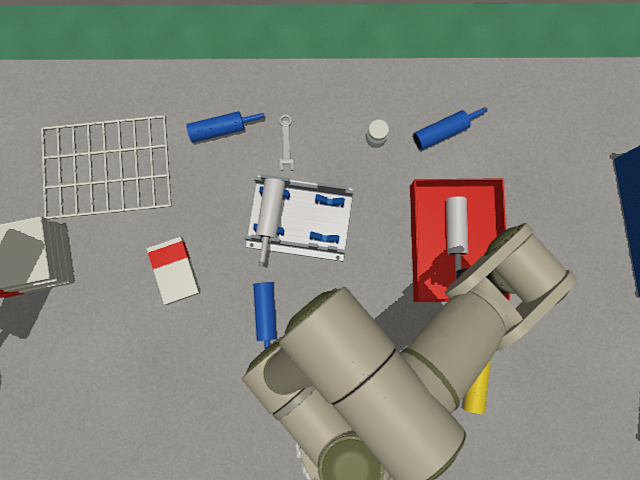

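View pics/side4.png

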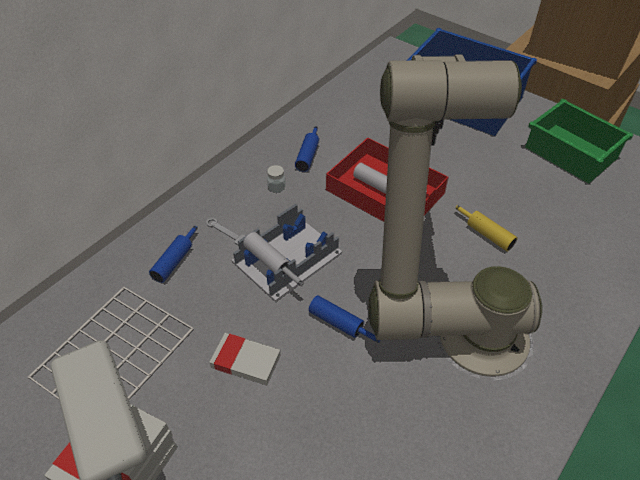

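The roller lies flat in the crate at top (457,225), and the sound roller is still in the cradle at (270,208). One last check for stillness and displacement, with a few idle rows.

```bash
python3 -m jog '[[0.7,0,0,0,0],[0.7,0,0,0,0],[0.7,0,0,0,0],[0.7,0,0,0,0],[0.7,0,0,0,0],[0.7,0,0,0,0],[0.7,0,0,0,0],[0.7,0,0,0,0]]'; python3 - <<'E'
from h import *
a=cv2.imread("pics/top4.png"); b=env.get_image("top")[:,:,::-1]; z=cv2.imread("pics/top0.png")
for q in(a,b):
    g=q[182:270,416:500].astype(int); m=((g.min(2)>120)).astype(np.uint8)
    n,l,s,c=cv2.connectedComponentsWithStats(m); i=1+np.argmax(s[1:,4]); u,v=c[i]+[416,182]; print(s[i],u,v,plane("top",u,v,.035))
d=np.abs(b.astype(int)-z).max(2)
for nm,(u0,v0,u1,v1) in dict(soundroller=(252,170,290,240),soundshaft=(252,240,275,270),spanner=(275,110,297,172),jar=(362,115,392,150),carton=(145,235,202,306)).items(): print(nm,(d[v0:v1,u0:u1]>60).sum())
crop(b,235,165,130,115,6,"top5c.png")
E
```

```text
time_s: 26.2
position: [0.3926, -0.2811, 0.2253]
tool_rot: [[0.0, -1.0, -0.0], [-0.0, -0.0, 1.0], [-1.0, -0.0, -0.0]]
ft_force: [0.9, -0.3, 0.5]
grip_width: 0.0726
[ 32  14  20  57 987] 457.4751773049645 222.51165146909827 [ 0.5422 -0.2823  0.035 ]
[ 32  14  20  57 974] 457.46611909650926 222.13449691991786 [ 0.5431 -0.2823  0.035 ]
soundroller 2
soundshaft 1
spanner 0
jar 0
carton 0
```

View pics/top5c.png

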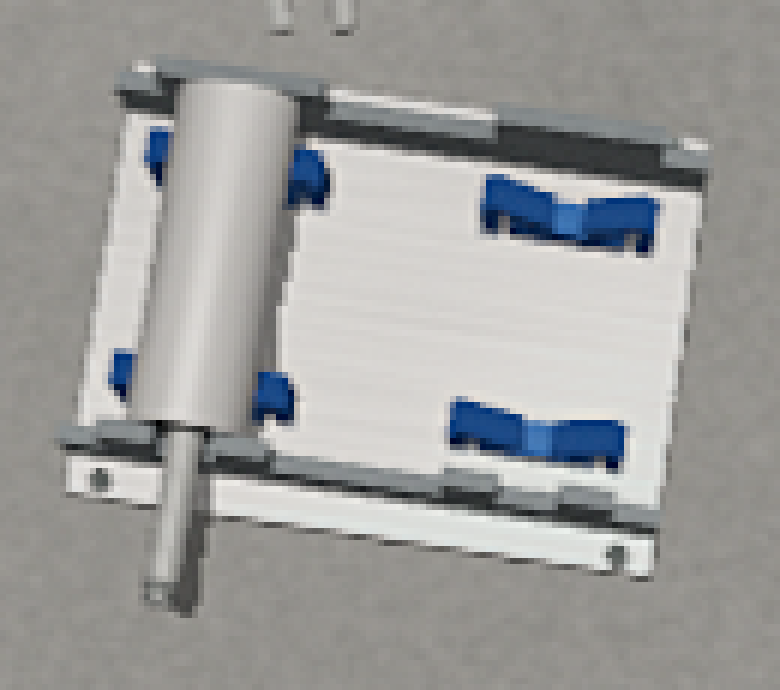

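```bash
python3 -c "
from h import *
print(env.close_job())"
```

```text
the job is handed in; nothing more can be done
None
```

I tested both shafts, put the roller without its clip in the red crate and handed the job in after about 26 s of robot time. The system reported no verdict.

| Roller | Pushed in | Pulled out (stop to stop, with up to 2 mm of tube slack) | Result |
|---|---|---|---|
| Left | Stop at about 11 N after 2.7 mm | Stop at about 11 N, 4.5 mm | Sound; left in its cradle with the shaft drawn out |
| Right | Stop at about 11 N after 10.9 mm | Stop at about 11 N, 21.7 mm | Clip missing; moved to the red crate |

- **Crate:** I lowered the right roller until the force showed it touching the floor, at about 3 N. It lies flat near (0.54, -0.28). Two pictures about 1 s apart put it within 1 mm of the same place, so I took it as still.
- **Cradle and bystanders:** The final top view against the first shows almost no change at the sound roller and none at the spanner, jar or carton.
- **Less certain:** The camera is too coarse to confirm the sound shaft's 3 mm draw-out to the millimetre. That rests on the stop I felt, and I released it without pushing it back in. The picture shows its tip slightly further out than at the start.

No check failed.

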